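Seat a centrifuge rotor and spin it by hand to check that it runs free

ROBOT

A 6-joint arm with a two-finger parallel gripper is mounted at the origin on the work surface. World frame = base frame: x ahead of the robot, y to its left, z up, the work surface at z = 0. Lengths are in mm, angles in rad, forces in N, time in s.
With the tool pointing down it reaches from about 350 to 775 mm from the base axis. Payload 7.3 kg.
Tool frame: the origin (TCP) lies at the very end of the fingers, on their centre line; the grasp point (between the pads) lies bot.grip_point_offset behind it (bot.grip_point_offset is the distance from the TCP to the grasp point, in mm); z points along the fingers, y is the line along which they close (so a half turn about z gives the same grasp; the last joint's range is limited). The gripper opens to 92 mm and grips with 3 to 60 N. Pads are 19 mm wide; open, the fingers measure 130 mm over their backs; the gripper's body (75 mm by 190 mm) begins 47 mm behind the grasp point.
Start: joints at [1.08, 0.342, 1.524, -0, 1.275, -0.146], TCP at [177.441, 494.125, 226.741] pointing down, gripper open.
Joint ranges: [-2.53, 2.53], [-0.77, 2.02], [0.04, 2.7], [-1, 4.14], [0.28, 2.66], [-3.11, 3.11]. Speed limits (rad/s): [2.57, 2.57, 3.14, 3.14, 3.14, 3.14].

INTERFACE

Orientations are given as [roll, pitch, yaw] about the fixed x, y, z axes, in that order (R = Rz(yaw) Ry(pitch) Rx(roll)).
In Python, from plant import bot gives the robot as it stands. The module is installed in compiled form; this text tells all that it offers.
- The arm moves only by the tool carry_out, never from a script. Its argument "plan" is a list of rows, each an object of numbers: "tx", "ty", "tz": the shift along the world's x, y, z in mm; "rx", "ry", "rz": the turn, a rotation vector about the world's x, y, z in rad. A call has 1 to 12 rows; each row shifts and turns the commanded pose from where the row before left it; what a row does not reach is not made up. A row lasts 1/10 s, in which the tool goes at most 50 mm and 8.59 degrees, less where a joint would pass 70% of its speed; a pose out of reach is approached as far as the arm can. A call with a gripper value outside its range is refused whole. "gripper" is the closure, from 0 (fully open) to 1 (shut), set as the call begins (left out, the last holds). The fingers move at their own pace and stop on an object; the grip force is fixed at half the most. Time passes only in rows, so rows that do not move let the fingers close. It gives the time, the measured TCP pose, the force, the opening and the grip force at its end, in the units of the state.
- bot.get_obs(): the state, without advancing time (a new reading comes with each control period).
- bot.capture(name): name is "side" or "top" or "wrist"; returns the picture (420x560x3 uint8, red, green, blue); there is no depth.
- bot.camera_model(name): a dict with "camera_matrix" (3x3 intrinsics, pixels), "R" (3x3) and "t" (3): a world point X has camera coordinates R X + t. Camera axes: x right, y down, z forward; pixel columns grow to the right and rows downward; lengths in mm; the calibration is good to about 2 mm. A picture is of the moment at which its call begins: read the wrist's pose just before it. camera_model takes no time and is no camera call; for the wrist camera it gives the pose at the moment of the call.
- bot.close_job(): hands the job in; it is judged then, once.
The state is a dict: "time": time; "joint_positions": joint angles; "dq": joint speeds; "tau": joint torques, N m; "tool_pos": TCP position; "tcp_rot": TCP orientation; "contact_force": force on the tool from outside, world axes, zero at the start; "moment": the same for the moment, N m; "grip_width": finger opening in mm; "finger_force": force on a finger pad.
Only numpy, scipy, OpenCV 4.12 (cv2) and the standard library are available. Lean on these libraries where they do the work, as an engineer would, in place of code of your own. Each camera call takes 0.05 s, during which the arm holds its last target. There are 200 camera calls.

TASK

The rotor of the open field centrifuge is sitting proud on its spindle: press down on the middle of its hub with a firm push of about 20 N until it is bottomed fully home on its stop, held for a moment, never loading it with more than 25 N. Then check that it runs free without rubbing: push it round slowly by hand, without flicking it, through at least one and a quarter turns counter-clockwise as seen from above, and leave it home, standing still and untouched. Do not disturb the spray bottle, tube rack, paper stack and lid around it.

Things in the scene. Friction and masses are not known exactly. Their poses are not given: they have to be found in the camera images.
- centrifuge: Fixed housing (white top, grey base) of a bench centrifuge, 240 x 240 mm, 100 mm tall, with a round open bowl in its top, 190 mm in diameter and 45 mm deep. Origin: centre of its underside, on the spindle axis; z up. Levelling feet hold its underside 12 to 22 mm above the table. The bowl's rim is 100 mm above the origin.
- tongue (a point): Inner end of a fixed grey tongue (lid sensor, 16 mm wide, 5 mm thick) that reaches from the housing's -x side inward over the rotor's rim, ending 75 mm from the axis; its underside is 92.5 mm above the housing's origin. The point is mid-thickness.
- rotor: Aluminium disc, 168 mm across, 14 mm thick, in the bowl. Origin: on the axis at its underside; z up. Home is a hard stop; shims put it anywhere from 67 to 70 mm above the housing's origin, so it must be felt. It starts 6 to 8 mm above home, slides down under a push of about 9 N and stays where left. Its two rim lugs (14 x 10 mm, 6 mm high, 73 to 83 mm from the axis at +-90 degrees) catch the tongue if it is too high.
- tube0 (a point): Centre of the top of one of three capped upright tubes fixed in the rotor, each 20 mm in diameter and 34 mm above the disc's top, on a circle of 46 mm radius about the axis. This one lies along the rotor's +x axis, the others at +120 and -120 degrees. They serve to push the rotor round. Between them the disc is bare.
- hub_top (a point): Centre of the flat top of the rotor's hub (28 mm in diameter, 46 mm above the disc's top): 60 mm above the rotor's origin, so 127 to 130 mm above the housing's origin when the rotor is home. Lugs clear the tongue when it is below 132 mm. Press here.
- spindle (a joint): Turn of rotor and spindle together in the housing (rad), positive counter-clockwise from above, 0 when the rotor's x axis lies along the housing's. Starts between -0.7 and 0.7 and can turn several times round. About 0.05 N m of drag: it stops within a few degrees when slowly pushed and let go.
- spray: Bystander: white spray bottle, 84 mm in diameter, 227 mm tall. Origin: centre of its underside.
- rack: Bystander: white tube rack with capped tubes, 70 x 160 x 97 mm. Origin: centre of its underside.
- papers: Bystander: stack of paper, 214 x 300 x 52 mm. Origin: centre of its underside.
- lid: Bystander: the centrifuge's clear round lid lying on the table, 220 mm in diameter, 42 mm tall with its knob. Origin: centre of its underside.

How it is judged (in metres and radians):
On the way, in this order (a step that is already met when the one before it is completed fails the run):
1. the rotor is bottomed: at rest under a push of more than 15 N from the gripper, low enough to clear the tongue (hub top under 131.5 mm above the housing's origin) (z of hub_top in the frame of centrifuge below 0.1315 m and linear speed of rotor below 0.003 m/s and contact force between the fingers and rotor above 15 N), for 0.2 s.
2. the rotor, home, has been pushed to a spindle angle of more than 7.0 rad (one full turn or more from any start) (value of joint spindle above 7 rad and z of hub_top in the frame of centrifuge below 0.1315 m), for 0.1 s.
At the end, for the whole second after the job is handed in: The rotor is down (hub top less than 131.5 mm above the housing's origin, clear of the tongue), has been turned to a spindle angle above 7.0 rad, and stands still (below 0.05 rad/s) (all of step 2 and angular speed of rotor below 0.05 rad/s); the robot touches nothing.
It fails at once if the rotor is loaded with more than 25 N (by the robot or by fouling) (contact force between rotor and anything else above 25 N).
It fails at once if the rotor is flicked: faster than 4 rad/s (velocity of joint spindle above 4 rad/s or velocity of joint spindle below -4 rad/s).
It fails at once if a bystander is moved by more than 15 mm (distance of any of spray, rack, papers, lid from where it was at the start of the episode above 0.015 m).
It also fails if it takes over 67 s, if anything falls off the work surface, if the arm or the gripper's body presses on something with over 40 N, if the wrist force passes 120 N, or if a joint passes its speed limit or range.

## Working session

There is one attempt and no reset: what is moved stays moved. The work goes in short steps, Python scripts to look and compute and a tool call to move; the robot and the scene stay as the last step left them, time stands still between calls to the robot, and variables do not carry over. Pictures are saved under pics/ and viewed, at most 10 in all, crops included, and the job is handed in when it is done.

Besides the shell and the picture viewer there is one more tool, called after "Request:" as a command line: name --argument value ..., lists and objects as JSON in quotes. carry_out: Moves the arm, as the interface text tells. Its arguments: {"type":"object","properties":{"plan":{"type":"array"},"gripper":{"type":"number"}},"required":["plan"]}

```bash
mkdir -p pics; python3 - <<'E'
from plant import bot
import cv2
for n in ("side","top"):
    cv2.imwrite(f"pics/{n}0.png",bot.capture(n)[:,:,::-1])
    m=bot.camera_model(n); print(n,m["camera_matrix"].tolist(),m["R"].round(3).tolist(),m["t"].round(1).tolist())
o=bot.get_obs(); print(o, bot.grip_point_offset)
E
```

```text
side [[481.35577644677835, 0.0, 275.5191800258634], [0.0, 481.35577644677835, 212.92026818911336], [0.0, 0.0, 1.0]] [[0.91, -0.415, 0.002], [-0.319, -0.702, -0.637], [0.266, 0.579, -0.771]] [-463.5, 206.4, 1303.8]
top [[455.3744974503627, 0.0, 279.67410897454386], [0.0, 455.3744974503627, 204.41056017194063], [0.0, 0.0, 1.0]] [[-0.002, -1.0, 0.028], [-0.987, -0.002, -0.162], [0.162, -0.028, -0.986]] [-39.1, 532.7, 1183.0]
{'time': 0.1, 'joint_positions': array([ 1.08000062e+00,  3.42673969e-01,  1.52489590e+00, -1.77342702e-05,
        1.27543305e+00, -1.45991476e-01]), 'dq': array([-0.00060497, -0.00216622, -0.00114262, -0.00104051,  0.00025776,
       -0.00041172]), 'tau': array([ 3.01260443e-03, -4.32004666e+01, -2.44695050e+01,  7.19871302e-02,
        5.25920524e-02, -6.31755529e-05]), 'tool_pos': array([177.26377137, 493.7833359 , 226.11254817]), 'tcp_rot': array([-3.14019493e+00, -1.88376835e-04,  2.79679347e+00]), 'contact_force': array([-0.86332895, -0.2825224 , -0.86172072]), 'moment': array([-0.04908249,  0.00432488,  0.04273365]), 'finger_force': 0.0, 'grip_width': 91.86735791279712} 18.8
```

View pics/top0.png

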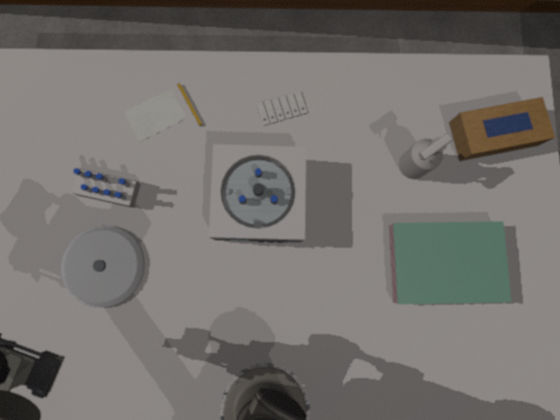

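View pics/side0.png

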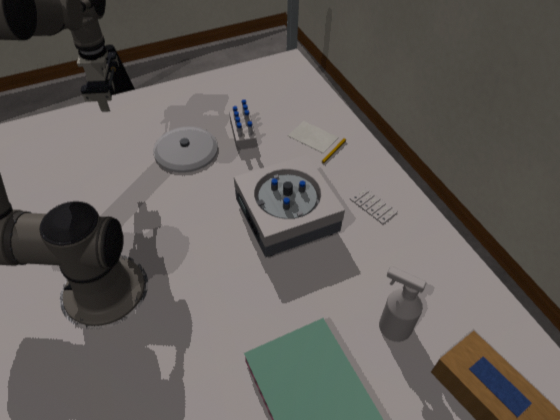

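The top view shows the centrifuge at about (258,192) with its hub at (258,189) and blue tubes at (258,173), (242,199) and (274,199). The rack and lid lie left, the spray bottle and papers right. I'll enlarge both views.

```bash
python3 - <<'E'
import cv2,numpy as np
a=cv2.imread("pics/top0.png")[135:255,200:320]; b=cv2.imread("pics/side0.png")[150:260,220:350]
r=lambda i:np.clip(cv2.resize(i,(400,int(400*i.shape[0]/i.shape[1])),interpolation=cv2.INTER_CUBIC)*1.4,0,255).astype(np.uint8)
A,B=r(a),r(b); c=np.zeros((400,800,3),np.uint8); c[:A.shape[0],:400]=A; c[:B.shape[0],400:]=B
cv2.imwrite("pics/crop0.png",c)
E
```

```text
(no output)
```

View pics/crop0.png

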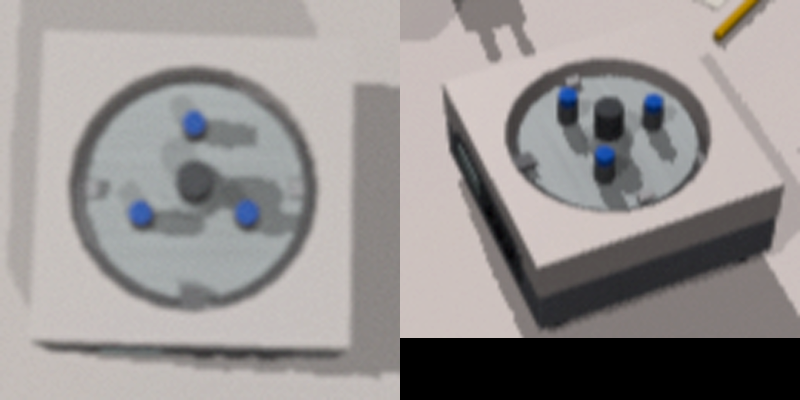

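Crop: the tongue is at the robot side (top px 258,223), the lugs are left and right, and one tube points to +x, so the housing yaw and spindle angle are both near 0. Next I triangulate.

```bash
cat > h.py <<'E'
from plant import bot
import cv2,numpy as np
def P(n):
    m=bot.camera_model(n); return m["camera_matrix"]@np.c_[m["R"],m["t"]]
def tri(a,b,n=("top","side")):
    X=cv2.triangulatePoints(P(n[0]),P(n[1]),np.float64(a).reshape(2,1),np.float64(b).reshape(2,1)); return (X[:3]/X[3]).ravel()
def ray(n,uv,z):
    M=P(n); H=np.c_[M[:,0],M[:,1],M[:,2]*z+M[:,3]]; X=np.linalg.solve(H,[*uv,1]); return X[:2]/X[2]
E
python3 - <<'E'
from h import *
T=lambda u,v:(200+u/3.333-.35,135+v/3.333-.35); S=lambda u,v:(220+(u-400)/3.077-.35,150+v/3.077-.35)
pts=dict(hub=((194,181),(608,102)),t0=((194,123),(653,99)),tl=((140,212),(567,94)),tr=((247,212),(604,152)))
for k,(a,b) in pts.items():
    print(k,tri(T(*a),S(*b)).round(1), ray("top",T(*a),150 if k=='hub' else 138).round(1))
c=[ray("top",T(*p),117) for p in ((44,30),(355,38),(350,348),(33,341))]
print(np.round(c,1),np.mean(c,0)); print(ray("top",T(194,288),112))
E
```

```text
hub [552.4  17.3 159.8] [553.8  17.7]
t0 [599.6  18.1 142.4] [600.8  18.2]
tl [531.3  58.  140.7] [532.5  58. ]
tr [531.4 -21.6 141.9] [532.7 -21.8]
[[ 679.1  134.9]
 [ 674.1 -106.1]
 [ 432.9  -99.5]
 [ 438.1  138. ]] [556.02548859  16.83881301]
[478.79410722  18.00762003]
```

Request:
carry_out --plan '[{"tx": 29,"ty": -37},{"tx": 29,"ty": -37},{"tx": 29,"ty": -37},{"tx": 29,"ty": -37},{"tx": 29,"ty": -37},{"tx": 29,"ty": -37},{"tx": 29,"ty": -37},{"tx": 29,"ty": -37},{"tx": 29,"ty": -37},{"tx": 29,"ty": -37},{"tx": 29,"ty": -37},{"tx": 29,"ty": -37}]' --gripper 1

```text
invalid input at $.plan[0]: expected keys tx, ty, tz, rx, ry, rz
```

```bash
python3 - <<'E'
from h import *
o=bot.get_obs(); print(o["time"],o["tool_pos"],o["tcp_rot"],o["contact_force"],o["grip_width"])
print(P("wrist").tolist())
a=bot.capture("wrist")[:,:,::-1]; cv2.imwrite("pics/w1.png",a)
print(554-o["tool_pos"][0],17.7-o["tool_pos"][1])
for z in (150,157): print((lambda q:q[:2]/q[2])(P("wrist")@[554,17.7,z,1]))
E
```

```text
0.1 [177.26377137 493.7833359  226.11254817] [-3.14019493e+00 -1.88376835e-04  2.79679347e+00] [-0.86332895 -0.2825224  -0.86172072] 91.86735791279712
[[188.76068426330568, 287.54430676029295, -265.4190493325627, -66924.20347452772], [359.1173841817037, -129.15774725220257, -104.61079594342908, 70415.87713659281], [0.27293428025916067, -0.09944350047206438, -0.9568792342157285, 392.08562276368895]]
376.73622863060996 -476.08333589605843
[  7.30677147 631.57897257]
[  2.68551674 640.51808858]
```

View pics/w1.png

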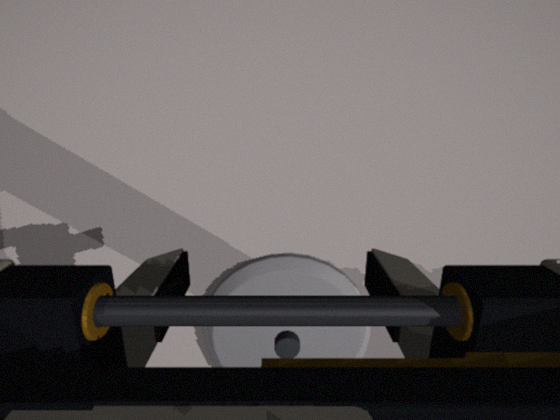

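The move was refused because every key is required, so this wrist view is still above the lid (knob at 287,344). I'll resend it with full rows.

Request:
carry_out --plan '[{"tx": 29,"ty": -37,"tz": 0,"rx": 0,"ry": 0,"rz": 0},{"tx": 29,"ty": -37,"tz": 0,"rx": 0,"ry": 0,"rz": 0},{"tx": 29,"ty": -37,"tz": 0,"rx": 0,"ry": 0,"rz": 0},{"tx": 29,"ty": -37,"tz": 0,"rx": 0,"ry": 0,"rz": 0},{"tx": 29,"ty": -37,"tz": 0,"rx": 0,"ry": 0,"rz": 0},{"tx": 29,"ty": -37,"tz": 0,"rx": 0,"ry": 0,"rz": 0},{"tx": 29,"ty": -37,"tz": 0,"rx": 0,"ry": 0,"rz": 0},{"tx": 29,"ty": -37,"tz": 0,"rx": 0,"ry": 0,"rz": 0},{"tx": 29,"ty": -37,"tz": 0,"rx": 0,"ry": 0,"rz": 0},{"tx": 29,"ty": -37,"tz": 0,"rx": 0,"ry": 0,"rz": 0},{"tx": 0,"ty": 0,"tz": 0,"rx": 0,"ry": 0,"rz": 0},{"tx": 0,"ty": 0,"tz": 0,"rx": 0,"ry": 0,"rz": 0}]' --gripper 1

```text
time: 1.35
tool_pos: [467.4, 123.4, 226.2]
tcp_rot: [-3.141, -0.001, 2.794]
contact_force: [-0.6, 0.1, 0.0]
grip_width: 2.0
finger_force: 0.0
```

```bash
python3 - <<'E'
from h import *
o=bot.get_obs(); print(o["time"],o["tool_pos"],o["tcp_rot"],o["contact_force"],o["grip_width"])
M=P("wrist");a=bot.capture("wrist")[:,:,::-1]; cv2.imwrite("pics/w2.png",a)
for z in (150,157): print((lambda q:q[:2]/q[2])(M@[554,17.7,z,1]))
np.save("w2.npy",M)
E
```

```text
1.35 [467.43110501 123.41747179 226.23356023] [-3.14144013e+00 -1.36657715e-03  2.79415830e+00] [-0.56985406  0.07902271  0.03682833] 2.04556910486893
[194.08137455 352.71481187]
[192.06346262 358.62939485]
```

View pics/w2.png

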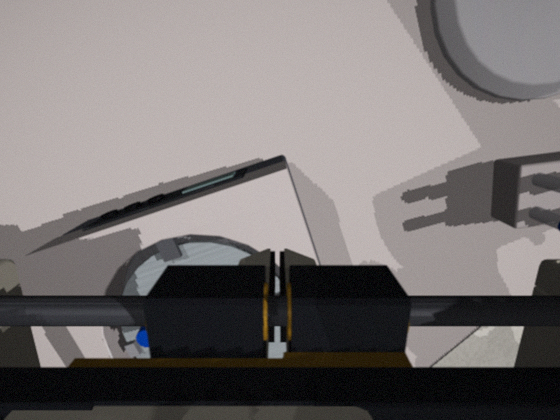

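The wrist view shows the tongue at (167,250) and a lug at (125,340); the hub is hidden behind the fingers. The bowl sits where predicted. Moving over the hub.

Request:
carry_out --plan '[{"tx": 29,"ty": -35,"tz": 0,"rx": 0,"ry": 0,"rz": 0},{"tx": 29,"ty": -35,"tz": 0,"rx": 0,"ry": 0,"rz": 0},{"tx": 28,"ty": -36,"tz": 0,"rx": 0,"ry": 0,"rz": 0},{"tx": 0,"ty": 0,"tz": -25,"rx": 0,"ry": 0,"rz": 0},{"tx": 0,"ty": 0,"tz": -25,"rx": 0,"ry": 0,"rz": 0},{"tx": 0,"ty": 0,"tz": -8,"rx": 0,"ry": 0,"rz": 0},{"tx": 0,"ty": 0,"tz": 0,"rx": 0,"ry": 0,"rz": 0},{"tx": 0,"ty": 0,"tz": 0,"rx": 0,"ry": 0,"rz": 0}]' --gripper 1

```text
time: 2.2
tool_pos: [553.8, 19.1, 169.9]
tcp_rot: [3.141, 0.001, 2.798]
contact_force: [0.8, -0.1, -0.5]
grip_width: 0.2
finger_force: 0.0
```

```bash
python3 - <<'E'
from h import *
a=bot.capture("side")[130:240,220:350,::-1];b=bot.capture("top")[135:255,200:320,::-1]
r=lambda i:np.clip(cv2.resize(i,(400,int(400*i.shape[0]/i.shape[1])),interpolation=cv2.INTER_CUBIC)*1.4,0,255).astype(np.uint8)
A,B=r(b),r(a); c=np.zeros((400,800,3),np.uint8); c[:A.shape[0],:400]=A; c[:B.shape[0],400:]=B
cv2.imwrite("pics/s3.png",c)
E
```

```text
(no output)
```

View pics/s3.png

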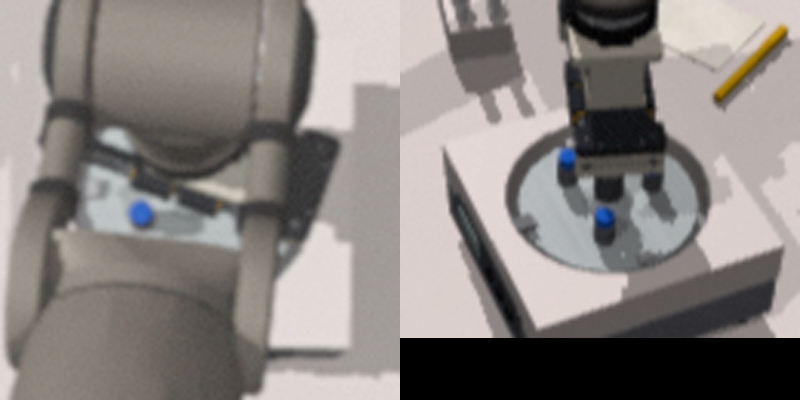

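The side crop shows the fingers centred above the hub (608,185), with the hub top a few mm below the tips. Descending gently.

Request:
carry_out --plan '[{"tx": 0,"ty": -1,"tz": -2,"rx": 0,"ry": 0,"rz": 0},{"tx": 0,"ty": 0,"tz": -2,"rx": 0,"ry": 0,"rz": 0},{"tx": 0,"ty": 0,"tz": -2,"rx": 0,"ry": 0,"rz": 0},{"tx": 0,"ty": 0,"tz": -2,"rx": 0,"ry": 0,"rz": 0},{"tx": 0,"ty": 0,"tz": -2,"rx": 0,"ry": 0,"rz": 0},{"tx": 0,"ty": 0,"tz": 0,"rx": 0,"ry": 0,"rz": 0}]'

```text
time: 2.9
tool_pos: [553.2, 17.1, 158.3]
tcp_rot: [-3.142, -0.001, 2.797]
contact_force: [0.6, 1.1, 0.4]
grip_width: 0.2
finger_force: 0.0
```

Request:
carry_out --plan '[{"tx": 0,"ty": 0,"tz": -1,"rx": 0,"ry": 0,"rz": 0},{"tx": 0,"ty": 0,"tz": -1,"rx": 0,"ry": 0,"rz": 0},{"tx": 0,"ty": 0,"tz": -1,"rx": 0,"ry": 0,"rz": 0}]'

```text
time: 3.2
tool_pos: [553.5, 17.1, 155.7]
tcp_rot: [3.141, 0.0, 2.797]
contact_force: [-0.3, 1.1, 0.3]
grip_width: 0.3
finger_force: 0.0
```

Request:
carry_out --plan '[{"tx": 0,"ty": 0,"tz": -1,"rx": 0,"ry": 0,"rz": 0},{"tx": 0,"ty": 0,"tz": -1,"rx": 0,"ry": 0,"rz": 0},{"tx": 0,"ty": 0,"tz": -1,"rx": 0,"ry": 0,"rz": 0}]'

```text
time: 3.5
tool_pos: [553.4, 17.1, 152.7]
tcp_rot: [3.141, 0.0, 2.797]
contact_force: [0.4, -0.2, -0.2]
grip_width: 0.3
finger_force: 0.0
```

Request:
carry_out --plan '[{"tx": 0,"ty": 0,"tz": -1,"rx": 0,"ry": 0,"rz": 0},{"tx": 0,"ty": 0,"tz": -1,"rx": 0,"ry": 0,"rz": 0}]'

```text
time: 3.7
tool_pos: [553.9, 17.1, 152.0]
tcp_rot: [3.141, 0.002, 2.797]
contact_force: [-2.2, 0.5, 9.5]
grip_width: 0.2
finger_force: 4.8
```

Request:
carry_out --plan '[{"tx": 0,"ty": 0,"tz": -0.5,"rx": 0,"ry": 0,"rz": 0},{"tx": 0,"ty": 0,"tz": -0.5,"rx": 0,"ry": 0,"rz": 0},{"tx": 0,"ty": 0,"tz": -0.5,"rx": 0,"ry": 0,"rz": 0},{"tx": 0,"ty": 0,"tz": -0.5,"rx": 0,"ry": 0,"rz": 0}]'

```text
time: 4.1
tool_pos: [553.9, 17.1, 150.2]
tcp_rot: [3.141, 0.002, 2.797]
contact_force: [-2.8, -0.6, 9.3]
grip_width: 0.4
finger_force: 4.7
```

Request:
carry_out --plan '[{"tx": 0,"ty": 0,"tz": -0.5,"rx": 0,"ry": 0,"rz": 0},{"tx": 0,"ty": 0,"tz": -0.5,"rx": 0,"ry": 0,"rz": 0},{"tx": 0,"ty": 0,"tz": -0.5,"rx": 0,"ry": 0,"rz": 0},{"tx": 0,"ty": 0,"tz": -0.5,"rx": 0,"ry": 0,"rz": 0},{"tx": 0,"ty": 0,"tz": -0.5,"rx": 0,"ry": 0,"rz": 0},{"tx": 0,"ty": 0,"tz": -0.5,"rx": 0,"ry": 0,"rz": 0}]'

```text
time: 4.7
tool_pos: [553.9, 17.1, 147.2]
tcp_rot: [3.141, 0.002, 2.797]
contact_force: [-2.7, 0.0, 8.5]
grip_width: 0.4
finger_force: 4.7
```

Request:
carry_out --plan '[{"tx": 0,"ty": 0,"tz": -0.5,"rx": 0,"ry": 0,"rz": 0},{"tx": 0,"ty": 0,"tz": -0.5,"rx": 0,"ry": 0,"rz": 0}]'

```text
time: 4.9
tool_pos: [553.9, 17.1, 146.2]
tcp_rot: [3.141, 0.002, 2.797]
contact_force: [-2.7, -0.1, 9.3]
grip_width: 0.5
finger_force: 4.7
```

Request:
carry_out --plan '[{"tx": 0,"ty": 0,"tz": -0.5,"rx": 0,"ry": 0,"rz": 0},{"tx": 0,"ty": 0,"tz": -0.5,"rx": 0,"ry": 0,"rz": 0}]'

```text
time: 5.1
tool_pos: [554.1, 17.0, 145.7]
tcp_rot: [3.141, 0.003, 2.797]
contact_force: [-3.3, -0.4, 16.0]
grip_width: 0.4
finger_force: 7.7
```

Request:
carry_out --plan '[{"tx": 0,"ty": 0,"tz": -0.2,"rx": 0,"ry": 0,"rz": 0},{"tx": 0,"ty": 0,"tz": 0,"rx": 0,"ry": 0,"rz": 0}]'

```text
time: 5.3
tool_pos: [554.1, 17.1, 145.8]
tcp_rot: [3.141, 0.003, 2.797]
contact_force: [-3.0, -0.2, 14.2]
grip_width: 0.1
finger_force: 7.0
```

Request:
carry_out --plan '[{"tx": 0,"ty": 0,"tz": -0.4,"rx": 0,"ry": 0,"rz": 0},{"tx": 0,"ty": 0,"tz": 0,"rx": 0,"ry": 0,"rz": 0}]'

```text
time: 5.5
tool_pos: [554.2, 17.1, 145.8]
tcp_rot: [3.141, 0.003, 2.797]
contact_force: [-4.7, -0.0, 15.9]
grip_width: 0.4
finger_force: 8.1
```

Request:
carry_out --plan '[{"tx": 0,"ty": 0,"tz": -0.3,"rx": 0,"ry": 0,"rz": 0},{"tx": 0,"ty": 0,"tz": -0.3,"rx": 0,"ry": 0,"rz": 0},{"tx": 0,"ty": 0,"tz": 0,"rx": 0,"ry": 0,"rz": 0}]'

```text
time: 5.8
tool_pos: [554.4, 17.0, 145.7]
tcp_rot: [3.141, 0.004, 2.797]
contact_force: [-4.9, 0.3, 19.4]
grip_width: 0.4
finger_force: 9.7
```

Bottomed: the height holds at 145.7 mm while the force rises to 19.4 N, after about 6.5 mm of travel. I'll hold, then lift.

Request:
carry_out --plan '[{"tx": 0,"ty": 0,"tz": 0,"rx": 0,"ry": 0,"rz": 0},{"tx": 0,"ty": 0,"tz": 0,"rx": 0,"ry": 0,"rz": 0},{"tx": 0,"ty": 0,"tz": 0,"rx": 0,"ry": 0,"rz": 0},{"tx": 0,"ty": 0,"tz": 0,"rx": 0,"ry": 0,"rz": 0},{"tx": 0,"ty": 0,"tz": 0,"rx": 0,"ry": 0,"rz": 0}]'

```text
time: 6.3
tool_pos: [554.4, 17.0, 145.7]
tcp_rot: [3.141, 0.004, 2.797]
contact_force: [-5.0, -0.4, 18.9]
grip_width: 0.1
finger_force: 9.7
```

Request:
carry_out --plan '[{"tx": 0,"ty": 0,"tz": 1,"rx": 0,"ry": 0,"rz": 0},{"tx": 0,"ty": 0,"tz": 2,"rx": 0,"ry": 0,"rz": 0},{"tx": 0,"ty": 0,"tz": 8,"rx": 0,"ry": 0,"rz": 0},{"tx": 0,"ty": 0,"tz": 7,"rx": 0,"ry": 0,"rz": 0},{"tx": 8,"ty": -14,"tz": 0,"rx": 0,"ry": 0,"rz": 0},{"tx": 7,"ty": -13,"tz": 0,"rx": 0,"ry": 0,"rz": 0},{"tx": 8,"ty": -13,"tz": 0,"rx": 0,"ry": 0,"rz": 0},{"tx": 0,"ty": 0,"tz": 0,"rx": 0,"ry": 0,"rz": 0},{"tx": 0,"ty": 0,"tz": 0,"rx": 0,"ry": 0,"rz": 0}]'

```text
time: 7.2
tool_pos: [576.4, -23.5, 159.9]
tcp_rot: [3.141, -0.001, 2.795]
contact_force: [0.0, 0.3, 0.0]
grip_width: 0.1
finger_force: 0.0
```

```bash
python3 - <<'E'
from h import *
o=bot.get_obs(); print(o["tool_pos"]-[554,17.5,0],o["contact_force"])
a=bot.capture("side")[130:240,220:350,::-1]
cv2.imwrite("pics/s4.png",cv2.resize(a,(650,550),interpolation=cv2.INTER_CUBIC))
E
```

```text
[ 22.3692483  -41.04102084 159.92793807] [0.02745071 0.3309536  0.0414105 ]
```

View pics/s4.png

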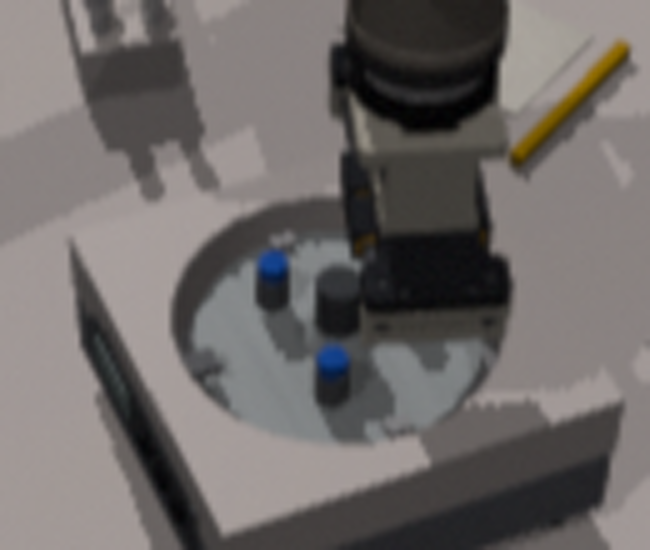

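The crop shows the rotor unturned, the hub at (338,300), tubes at (272,270) and (332,365), and the gripper at (435,290). Next I check how the gripper's parts project there, to know the tip's real size.

```bash
python3 - <<'E'
from h import *
M=P("side"); o=bot.get_obs(); p=o["tool_pos"]; y=2.796-np.pi/2
yd=np.array([np.cos(y),np.sin(y),0]); xd=np.array([-yd[1],yd[0],0]); print("close dir",yd)
def pr(X): q=M@[*X,1]; q=q[:2]/q[2]; return ((q-[220,130])*5).round()
print("tcp",pr(p))
for s in(-1,1):
  for t in (-1,1): print(s,t,pr(p+s*19*yd+t*9.5*xd), pr(p+[0,0,66]+s*95*yd+t*37.5*xd))
print("hub",pr([554,17.5,145.7]),"tubes",pr([531,57.5,133.7]),pr([531,-22.3,133.7]))
E
```

```text
close dir [0.33875435 0.94087485 0.        ]
tcp [406. 300.]
-1 -1 [428. 324.] [508. 346.]
-1 1 [393. 327.] [360. 355.]
1 -1 [419. 273.] [459.  89.]
1 1 [385. 275.] [324.  96.]
hub [337. 280.] tubes [271. 260.] [330. 356.]
```

The visible block is the gripper body; the fingertips lie hidden behind it at the right place, between tube0 and the -120° tube. I'll run the tip at z = 122, which is above the tongue and rim and 12 mm below the tube tops. Now I work out the circle.

```bash
cat > c.py <<'E'
import numpy as np
def rows(a0,steps,p0=None):
    a=a0+np.cumsum(steps); P=np.c_[46*np.cos(a),46*np.sin(a)]
    q=np.array(p0 if p0 is not None else [46*np.cos(a0),46*np.sin(a0)]); out=[]
    for p in P:
        d=np.round((p-q)*2)/2; q=q+d; out.append(d.tolist())
    print(round(a[-1],2),q,out); return a[-1],q
E
python3 - <<'E'
from c import *
a,q=rows(-1.07,[.05,.1,.1,.05,.03,.03,.03,.03],[22.4,-41])
a,q=rows(a,[.025]*8+[.04]*2+[.04,.03],q)
s=[.03,.06,.09]+[.115]*6+[.09,.06,.03]
while a<7.15: a,q=rows(a,s,q)
E
```

```text
-0.65 [ 36.4 -28. ] [[1.5, 2.0], [4.0, 2.5], [3.5, 3.0], [1.5, 1.5], [1.0, 1.0], [1.0, 1.0], [1.0, 1.0], [0.5, 1.0]]
-0.3 [ 43.9 -13.5] [[1.0, 1.0], [0.5, 1.0], [0.5, 1.0], [1.0, 1.0], [0.5, 1.0], [0.5, 1.0], [0.5, 1.0], [0.5, 1.0], [1.0, 1.5], [0.5, 2.0], [0.5, 1.5], [0.5, 1.5]]
0.75 [33.9 31.5] [[0.5, 1.0], [0.5, 3.0], [1.0, 4.0], [0.0, 5.5], [-0.0, 5.0], [-1.0, 5.5], [-1.5, 5.0], [-2.0, 4.5], [-2.5, 5.0], [-2.5, 3.0], [-2.0, 2.5], [-0.5, 1.0]]
1.8 [-10.6  45. ] [[-1.0, 1.0], [-2.0, 2.0], [-3.5, 2.5], [-4.5, 3.0], [-4.5, 2.0], [-5.0, 2.0], [-5.0, 1.5], [-5.5, 0.5], [-5.0, -0.0], [-4.5, -0.5], [-2.5, -0.5], [-1.5, -0.0]]
2.85 [-44.1  13. ] [[-1.0, -0.5], [-3.0, -1.0], [-3.5, -1.5], [-5.0, -2.0], [-4.5, -3.0], [-4.0, -3.5], [-3.5, -4.0], [-3.0, -4.0], [-3.0, -4.5], [-1.5, -4.0], [-1.0, -2.5], [-0.5, -1.5]]
3.9 [-33.6 -31.5] [[-0.5, -1.0], [-0.5, -3.0], [-0.5, -4.0], [-0.5, -5.0], [0.5, -5.5], [1.0, -5.0], [1.5, -5.0], [2.0, -5.0], [2.5, -4.5], [2.5, -3.5], [2.0, -2.0], [0.5, -1.0]]
4.95 [ 10.9 -44.5] [[1.0, -1.0], [2.0, -2.0], [3.5, -2.5], [4.5, -3.0], [4.5, -2.5], [5.0, -1.5], [5.0, -1.5], [5.5, -0.5], [5.0, 0.0], [4.5, 0.5], [2.5, 0.5], [1.5, 0.5]]
6.0 [ 44.4 -13. ] [[1.5, 0.0], [2.5, 1.0], [4.0, 1.5], [4.5, 2.5], [4.5, 3.0], [4.0, 3.0], [3.5, 4.0], [3.0, 4.5], [3.0, 4.5], [1.5, 3.5], [1.0, 3.0], [0.5, 1.0]]
7.05 [32.9 32. ] [[0.0, 1.5], [0.5, 2.5], [1.0, 4.5], [0.0, 5.0], [-0.5, 5.5], [-0.5, 5.0], [-2.0, 5.0], [-2.0, 5.0], [-2.5, 4.5], [-2.5, 3.5], [-2.0, 2.0], [-1.0, 1.0]]
8.1 [-11.1  44.5] [[-0.5, 1.0], [-2.5, 2.0], [-3.0, 2.5], [-4.5, 2.5], [-4.5, 2.5], [-5.0, 1.5], [-5.5, 1.5], [-5.0, 0.5], [-5.5, -0.0], [-4.0, -0.5], [-3.0, -0.5], [-1.0, -0.5]]
```

Request:
carry_out --plan '[{"tx": 0,"ty": 0,"tz": -13,"rx": 0,"ry": 0,"rz": 0},{"tx": 0,"ty": 0,"tz": -13,"rx": 0,"ry": 0,"rz": 0},{"tx": 0,"ty": 0,"tz": -8,"rx": 0,"ry": 0,"rz": 0},{"tx": 0,"ty": 0,"tz": -4,"rx": 0,"ry": 0,"rz": 0},{"tx": 0,"ty": 0,"tz": 0,"rx": 0,"ry": 0,"rz": 0}]'

```text
time: 7.75
tool_pos: [576.0, -22.7, 121.6]
tcp_rot: [-3.141, -0.002, 2.797]
contact_force: [1.2, 0.1, -1.2]
grip_width: 0.6
finger_force: 0.0
```

Request:
carry_out --plan '[{"tx": 1.5,"ty": 2,"tz": 0,"rx": 0,"ry": 0,"rz": 0},{"tx": 4,"ty": 2.5,"tz": 0,"rx": 0,"ry": 0,"rz": 0},{"tx": 3.5,"ty": 3,"tz": 0,"rx": 0,"ry": 0,"rz": 0},{"tx": 1.5,"ty": 1.5,"tz": 0,"rx": 0,"ry": 0,"rz": 0},{"tx": 1,"ty": 1,"tz": 0,"rx": 0,"ry": 0,"rz": 0},{"tx": 1,"ty": 1,"tz": 0,"rx": 0,"ry": 0,"rz": 0},{"tx": 1,"ty": 1,"tz": 0,"rx": 0,"ry": 0,"rz": 0},{"tx": 0.5,"ty": 1,"tz": 0,"rx": 0,"ry": 0,"rz": 0}]'

```text
time: 8.55
tool_pos: [590.5, -9.9, 122.5]
tcp_rot: [3.142, 0.0, 2.797]
contact_force: [-0.4, 0.7, 0.8]
grip_width: 0.4
finger_force: 0.0
```

Request:
carry_out --plan '[{"tx": 1,"ty": 1,"tz": 0,"rx": 0,"ry": 0,"rz": 0},{"tx": 0.5,"ty": 1,"tz": 0,"rx": 0,"ry": 0,"rz": 0},{"tx": 0.5,"ty": 1,"tz": 0,"rx": 0,"ry": 0,"rz": 0},{"tx": 1,"ty": 1,"tz": 0,"rx": 0,"ry": 0,"rz": 0},{"tx": 0.5,"ty": 1,"tz": 0,"rx": 0,"ry": 0,"rz": 0},{"tx": 0.5,"ty": 1,"tz": 0,"rx": 0,"ry": 0,"rz": 0},{"tx": 0.5,"ty": 1,"tz": 0,"rx": 0,"ry": 0,"rz": 0},{"tx": 0.5,"ty": 1,"tz": 0,"rx": 0,"ry": 0,"rz": 0},{"tx": 1,"ty": 1.5,"tz": 0,"rx": 0,"ry": 0,"rz": 0},{"tx": 0.5,"ty": 2,"tz": 0,"rx": 0,"ry": 0,"rz": 0},{"tx": 0.5,"ty": 1.5,"tz": 0,"rx": 0,"ry": 0,"rz": 0},{"tx": 0.5,"ty": 1.5,"tz": 0,"rx": 0,"ry": 0,"rz": 0}]'

```text
time: 9.75
tool_pos: [597.8, 4.8, 122.5]
tcp_rot: [-3.142, -0.0, 2.797]
contact_force: [-2.2, -1.3, 1.4]
grip_width: 0.4
finger_force: 1.1
```

Contact is gentle at about 2 N. Carrying on round.

Request:
carry_out --plan '[{"tx": 0.5,"ty": 1,"tz": 0,"rx": 0,"ry": 0,"rz": 0},{"tx": 0.5,"ty": 3,"tz": 0,"rx": 0,"ry": 0,"rz": 0},{"tx": 1,"ty": 4,"tz": 0,"rx": 0,"ry": 0,"rz": 0},{"tx": 0,"ty": 5.5,"tz": 0,"rx": 0,"ry": 0,"rz": 0},{"tx": 0,"ty": 5,"tz": 0,"rx": 0,"ry": 0,"rz": 0},{"tx": -1,"ty": 5.5,"tz": 0,"rx": 0,"ry": 0,"rz": 0},{"tx": -1.5,"ty": 5,"tz": 0,"rx": 0,"ry": 0,"rz": 0},{"tx": -2,"ty": 4.5,"tz": 0,"rx": 0,"ry": 0,"rz": 0},{"tx": -2.5,"ty": 5,"tz": 0,"rx": 0,"ry": 0,"rz": 0},{"tx": -2.5,"ty": 3,"tz": 0,"rx": 0,"ry": 0,"rz": 0},{"tx": -2,"ty": 2.5,"tz": 0,"rx": 0,"ry": 0,"rz": 0},{"tx": -0.5,"ty": 1,"tz": 0,"rx": 0,"ry": 0,"rz": 0}]'

```text
time: 10.95
tool_pos: [587.6, 49.9, 122.5]
tcp_rot: [3.142, -0.0, 2.797]
contact_force: [0.3, -1.5, 0.1]
grip_width: 1.0
finger_force: 0.5
```

Request:
carry_out --plan '[{"tx": -1,"ty": 1,"tz": 0,"rx": 0,"ry": 0,"rz": 0},{"tx": -2,"ty": 2,"tz": 0,"rx": 0,"ry": 0,"rz": 0},{"tx": -3.5,"ty": 2.5,"tz": 0,"rx": 0,"ry": 0,"rz": 0},{"tx": -4.5,"ty": 3,"tz": 0,"rx": 0,"ry": 0,"rz": 0},{"tx": -4.5,"ty": 2,"tz": 0,"rx": 0,"ry": 0,"rz": 0},{"tx": -5,"ty": 2,"tz": 0,"rx": 0,"ry": 0,"rz": 0},{"tx": -5,"ty": 1.5,"tz": 0,"rx": 0,"ry": 0,"rz": 0},{"tx": -5.5,"ty": 0.5,"tz": 0,"rx": 0,"ry": 0,"rz": 0},{"tx": -5,"ty": 0,"tz": 0,"rx": 0,"ry": 0,"rz": 0},{"tx": -4.5,"ty": -0.5,"tz": 0,"rx": 0,"ry": 0,"rz": 0},{"tx": -2.5,"ty": -0.5,"tz": 0,"rx": 0,"ry": 0,"rz": 0},{"tx": -1.5,"ty": 0,"tz": 0,"rx": 0,"ry": 0,"rz": 0}]'

```text
time: 12.15
tool_pos: [543.2, 63.5, 122.8]
tcp_rot: [3.141, -0.0, 2.797]
contact_force: [1.3, -1.2, 0.3]
grip_width: 0.4
finger_force: 0.9
```

Request:
carry_out --plan '[{"tx": -1,"ty": -0.5,"tz": 0,"rx": 0,"ry": 0,"rz": 0},{"tx": -3,"ty": -1,"tz": 0,"rx": 0,"ry": 0,"rz": 0},{"tx": -3.5,"ty": -1.5,"tz": 0,"rx": 0,"ry": 0,"rz": 0},{"tx": -5,"ty": -2,"tz": 0,"rx": 0,"ry": 0,"rz": 0},{"tx": -4.5,"ty": -3,"tz": 0,"rx": 0,"ry": 0,"rz": 0},{"tx": -4,"ty": -3.5,"tz": 0,"rx": 0,"ry": 0,"rz": 0},{"tx": -3.5,"ty": -4,"tz": 0,"rx": 0,"ry": 0,"rz": 0},{"tx": -3,"ty": -4,"tz": 0,"rx": 0,"ry": 0,"rz": 0},{"tx": -3,"ty": -4.5,"tz": 0,"rx": 0,"ry": 0,"rz": 0},{"tx": -1.5,"ty": -4,"tz": 0,"rx": 0,"ry": 0,"rz": 0},{"tx": -1,"ty": -2.5,"tz": 0,"rx": 0,"ry": 0,"rz": 0},{"tx": -0.5,"ty": -1.5,"tz": 0,"rx": 0,"ry": 0,"rz": 0}]'

```text
time: 13.35
tool_pos: [510.2, 30.8, 122.7]
tcp_rot: [3.141, 0.001, 2.797]
contact_force: [2.9, 2.2, 1.6]
grip_width: 0.5
finger_force: 1.6
```

Request:
carry_out --plan '[{"tx": -0.5,"ty": -1,"tz": 0,"rx": 0,"ry": 0,"rz": 0},{"tx": -0.5,"ty": -3,"tz": 0,"rx": 0,"ry": 0,"rz": 0},{"tx": -0.5,"ty": -4,"tz": 0,"rx": 0,"ry": 0,"rz": 0},{"tx": -0.5,"ty": -5,"tz": 0,"rx": 0,"ry": 0,"rz": 0},{"tx": 0.5,"ty": -5.5,"tz": 0,"rx": 0,"ry": 0,"rz": 0},{"tx": 1,"ty": -5,"tz": 0,"rx": 0,"ry": 0,"rz": 0},{"tx": 1.5,"ty": -5,"tz": 0,"rx": 0,"ry": 0,"rz": 0},{"tx": 2,"ty": -5,"tz": 0,"rx": 0,"ry": 0,"rz": 0},{"tx": 2.5,"ty": -4.5,"tz": 0,"rx": 0,"ry": 0,"rz": 0},{"tx": 2.5,"ty": -3.5,"tz": 0,"rx": 0,"ry": 0,"rz": 0},{"tx": 2,"ty": -2,"tz": 0,"rx": 0,"ry": 0,"rz": 0},{"tx": 0.5,"ty": -1,"tz": 0,"rx": 0,"ry": 0,"rz": 0}]'

```text
time: 14.55
tool_pos: [520.8, -13.6, 122.5]
tcp_rot: [3.142, 0.0, 2.797]
contact_force: [-0.7, 0.1, -0.6]
grip_width: 0.4
finger_force: 0.5
```

```bash
python3 - <<'E'
from h import *
o=bot.get_obs(); print(o["tool_pos"]-[554,17.5,0],o["contact_force"])
a=bot.capture("side")[130:240,220:350,::-1]
cv2.imwrite("pics/s5.png",cv2.resize(a,(650,550),interpolation=cv2.INTER_CUBIC))
E
```

```text
[-33.24121253 -31.13470408 122.50418794] [-0.65945547  0.11294924 -0.56826604]
```

View pics/s5.png

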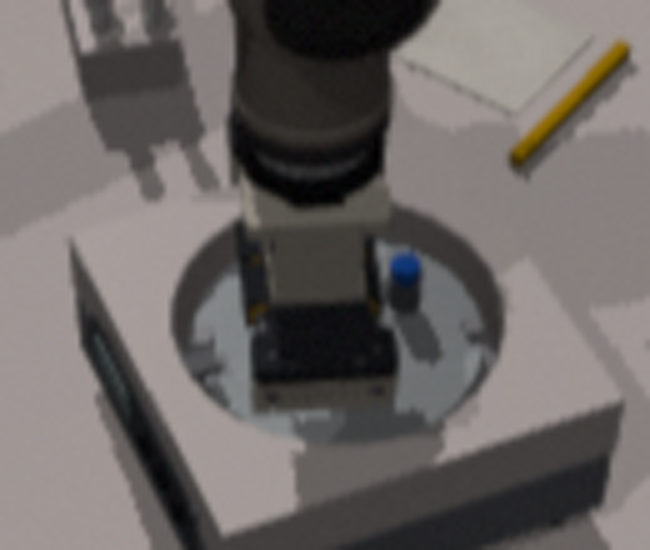

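A tube is visible at (405,268), near +x, which matches tube0 being at about 4.5 rad ahead of the finger. Continuing.

Request:
carry_out --plan '[{"tx": 1,"ty": -1,"tz": 0,"rx": 0,"ry": 0,"rz": 0},{"tx": 2,"ty": -2,"tz": 0,"rx": 0,"ry": 0,"rz": 0},{"tx": 3.5,"ty": -2.5,"tz": 0,"rx": 0,"ry": 0,"rz": 0},{"tx": 4.5,"ty": -3,"tz": 0,"rx": 0,"ry": 0,"rz": 0},{"tx": 4.5,"ty": -2.5,"tz": 0,"rx": 0,"ry": 0,"rz": 0},{"tx": 5,"ty": -1.5,"tz": 0,"rx": 0,"ry": 0,"rz": 0},{"tx": 5,"ty": -1.5,"tz": 0,"rx": 0,"ry": 0,"rz": 0},{"tx": 5.5,"ty": -0.5,"tz": 0,"rx": 0,"ry": 0,"rz": 0},{"tx": 5,"ty": 0,"tz": 0,"rx": 0,"ry": 0,"rz": 0},{"tx": 4.5,"ty": 0.5,"tz": 0,"rx": 0,"ry": 0,"rz": 0},{"tx": 2.5,"ty": 0.5,"tz": 0,"rx": 0,"ry": 0,"rz": 0},{"tx": 1.5,"ty": 0.5,"tz": 0,"rx": 0,"ry": 0,"rz": 0}]'

```text
time: 15.8
tool_pos: [565.4, -26.5, 122.5]
tcp_rot: [-3.141, 0.0, 2.797]
contact_force: [-1.6, 0.2, 0.7]
grip_width: 0.5
finger_force: 0.6
```

Request:
carry_out --plan '[{"tx": 1.5,"ty": 0,"tz": 0,"rx": 0,"ry": 0,"rz": 0},{"tx": 2.5,"ty": 1,"tz": 0,"rx": 0,"ry": 0,"rz": 0},{"tx": 4,"ty": 1.5,"tz": 0,"rx": 0,"ry": 0,"rz": 0},{"tx": 4.5,"ty": 2.5,"tz": 0,"rx": 0,"ry": 0,"rz": 0},{"tx": 4.5,"ty": 3,"tz": 0,"rx": 0,"ry": 0,"rz": 0},{"tx": 4,"ty": 3,"tz": 0,"rx": 0,"ry": 0,"rz": 0},{"tx": 3.5,"ty": 4,"tz": 0,"rx": 0,"ry": 0,"rz": 0},{"tx": 3,"ty": 4.5,"tz": 0,"rx": 0,"ry": 0,"rz": 0},{"tx": 3,"ty": 4.5,"tz": 0,"rx": 0,"ry": 0,"rz": 0},{"tx": 1.5,"ty": 3.5,"tz": 0,"rx": 0,"ry": 0,"rz": 0},{"tx": 1,"ty": 3,"tz": 0,"rx": 0,"ry": 0,"rz": 0},{"tx": 0.5,"ty": 1,"tz": 0,"rx": 0,"ry": 0,"rz": 0}]'

```text
time: 17.0
tool_pos: [598.4, 5.5, 122.5]
tcp_rot: [3.142, -0.0, 2.797]
contact_force: [-2.1, -1.1, 1.0]
grip_width: 0.5
finger_force: 1.4
```

Request:
carry_out --plan '[{"tx": 0,"ty": 1.5,"tz": 0,"rx": 0,"ry": 0,"rz": 0},{"tx": 0.5,"ty": 2.5,"tz": 0,"rx": 0,"ry": 0,"rz": 0},{"tx": 1,"ty": 4.5,"tz": 0,"rx": 0,"ry": 0,"rz": 0},{"tx": 0,"ty": 5,"tz": 0,"rx": 0,"ry": 0,"rz": 0},{"tx": -0.5,"ty": 5.5,"tz": 0,"rx": 0,"ry": 0,"rz": 0},{"tx": -0.5,"ty": 5,"tz": 0,"rx": 0,"ry": 0,"rz": 0},{"tx": -2,"ty": 5,"tz": 0,"rx": 0,"ry": 0,"rz": 0},{"tx": -2,"ty": 5,"tz": 0,"rx": 0,"ry": 0,"rz": 0},{"tx": -2.5,"ty": 4.5,"tz": 0,"rx": 0,"ry": 0,"rz": 0},{"tx": -2.5,"ty": 3.5,"tz": 0,"rx": 0,"ry": 0,"rz": 0},{"tx": -2,"ty": 2,"tz": 0,"rx": 0,"ry": 0,"rz": 0},{"tx": -1,"ty": 1,"tz": 0,"rx": 0,"ry": 0,"rz": 0}]'

```text
time: 18.2
tool_pos: [586.7, 50.4, 122.5]
tcp_rot: [3.142, -0.0, 2.797]
contact_force: [-0.0, -1.9, -0.0]
grip_width: 0.4
finger_force: 0.6
```

At least 1¼ turns means 7.85 rad, so one more arc, then back off and lift.

Request:
carry_out --plan '[{"tx": -0.5,"ty": 1,"tz": 0,"rx": 0,"ry": 0,"rz": 0},{"tx": -2.5,"ty": 2,"tz": 0,"rx": 0,"ry": 0,"rz": 0},{"tx": -3,"ty": 2.5,"tz": 0,"rx": 0,"ry": 0,"rz": 0},{"tx": -4.5,"ty": 2.5,"tz": 0,"rx": 0,"ry": 0,"rz": 0},{"tx": -4.5,"ty": 2.5,"tz": 0,"rx": 0,"ry": 0,"rz": 0},{"tx": -5,"ty": 1.5,"tz": 0,"rx": 0,"ry": 0,"rz": 0},{"tx": -5.5,"ty": 1.5,"tz": 0,"rx": 0,"ry": 0,"rz": 0},{"tx": -5,"ty": 0.5,"tz": 0,"rx": 0,"ry": 0,"rz": 0},{"tx": -5.5,"ty": 0,"tz": 0,"rx": 0,"ry": 0,"rz": 0},{"tx": -4,"ty": -0.5,"tz": 0,"rx": 0,"ry": 0,"rz": 0},{"tx": -3,"ty": -0.5,"tz": 0,"rx": 0,"ry": 0,"rz": 0},{"tx": -1,"ty": -0.5,"tz": 0,"rx": 0,"ry": 0,"rz": 0}]'

```text
time: 19.4
tool_pos: [542.5, 63.1, 122.7]
tcp_rot: [3.141, -0.0, 2.797]
contact_force: [1.1, 0.1, 1.4]
grip_width: 0.4
finger_force: 1.0
```

Request:
carry_out --plan '[{"tx": 2,"ty": 0.5,"tz": 0,"rx": 0,"ry": 0,"rz": 0},{"tx": 4,"ty": 0.5,"tz": 0,"rx": 0,"ry": 0,"rz": 0},{"tx": 0,"ty": 0,"tz": 0,"rx": 0,"ry": 0,"rz": 0},{"tx": 0,"ty": 0,"tz": 10,"rx": 0,"ry": 0,"rz": 0},{"tx": 0,"ty": 0,"tz": 20,"rx": 0,"ry": 0,"rz": 0},{"tx": 0,"ty": 0,"tz": 30,"rx": 0,"ry": 0,"rz": 0},{"tx": 0,"ty": 0,"tz": 20,"rx": 0,"ry": 0,"rz": 0},{"tx": -40,"ty": 15,"tz": 0,"rx": 0,"ry": 0,"rz": 0},{"tx": -40,"ty": 15,"tz": 0,"rx": 0,"ry": 0,"rz": 0},{"tx": -40,"ty": 15,"tz": 0,"rx": 0,"ry": 0,"rz": 0},{"tx": 0,"ty": 0,"tz": 0,"rx": 0,"ry": 0,"rz": 0},{"tx": 0,"ty": 0,"tz": 0,"rx": 0,"ry": 0,"rz": 0}]'

```text
time: 20.6
tool_pos: [429.0, 108.9, 203.6]
tcp_rot: [3.141, 0.002, 2.798]
contact_force: [0.9, -0.1, 0.4]
grip_width: 0.4
finger_force: 0.0
```

```bash
python3 - <<'E'
from h import *
a=bot.capture("side")[130:270,200:380,::-1]
cv2.imwrite("pics/s6.png",cv2.resize(a,(720,560),interpolation=cv2.INTER_CUBIC))
M=P("side")
for t in (8.4,8.5,8.6,8.7):
    print(t,[tuple(((lambda q:q[:2]/q[2])(M@[554+46*np.cos(t+k*2.094),17.5+46*np.sin(t+k*2.094),133.7,1])-[200,130])*4//1) for k in (0,1,2)])
E
```

```text
8.4 [(np.float64(295.0), np.float64(208.0)), (np.float64(345.0), np.float64(284.0)), (np.float64(407.0), np.float64(215.0))]
8.5 [(np.float64(292.0), np.float64(212.0)), (np.float64(352.0), np.float64(285.0)), (np.float64(404.0), np.float64(210.0))]
8.6 [(np.float64(289.0), np.float64(217.0)), (np.float64(359.0), np.float64(284.0)), (np.float64(400.0), np.float64(207.0))]
8.7 [(np.float64(287.0), np.float64(221.0)), (np.float64(365.0), np.float64(283.0)), (np.float64(395.0), np.float64(203.0))]
```

View pics/s6.png

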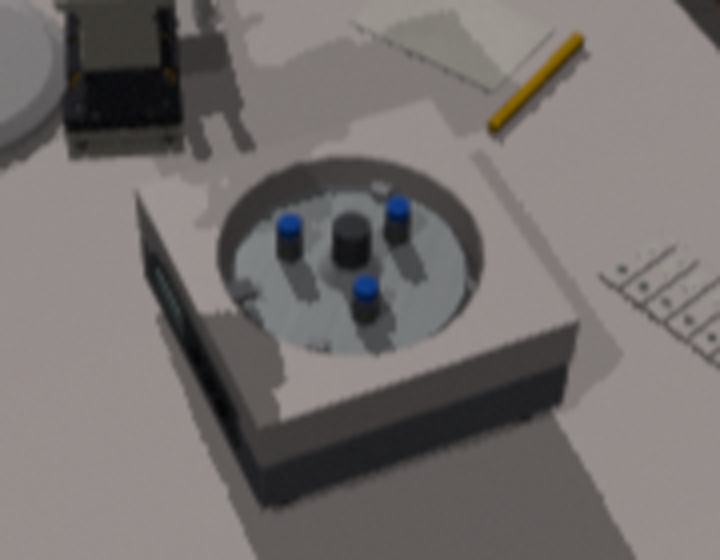

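The tubes at (289,222), (366,287) and (397,205) fit a spindle angle of about 8.7 rad. The rotor is down and untouched, and the gripper is clear. Handing in.

```bash
python3 -c "
from plant import bot
print(bot.close_job())"
```

```text
the job is handed in; nothing more can be done
None
```

The rotor was pressed home with about 19 N and pushed slowly counter-clockwise by about 1.35 turns with no sign of rubbing; it was left down and untouched, and the job is handed in, with no verdict returned.

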